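# Seat the dicer's blade cassette with the pusher

## Robot

A 6-joint arm with a two-finger parallel gripper is mounted at the origin on the work surface. World frame = base frame: x ahead of the robot, y to its left, z up, the work surface at z = 0. Lengths are in m, angles in degrees, forces in N, time in s.
With the tool pointing down it reaches from about 0.375 to 0.9 m from the base axis. Payload 3.1 kg.
Tool frame: the origin (TCP) lies at the very end of the fingers, on their centre line; the grasp point (between the pads) lies 19 mm behind it (grip_point_offset is the distance from the TCP to the grasp point, in m); y points along the fingers, x is the direction in which the jaws open and shut, and the axes are right-handed (so a half turn about y gives the same grasp; the last joint's range is limited). The gripper opens to 87 mm and grips with 3 to 60 N. Pads are 19 mm wide; open, the fingers measure 117 mm over their backs; the gripper's body (75 mm by 190 mm) begins 51 mm behind the grasp point.
Start: joints at [55.548, 30.224, 82.088, -0, 67.689, -10.227], TCP at [0.256, 0.57, 0.223] pointing down, gripper open.
Joint ranges: [-176.69, 176.69], [-43.24, 126.21], [12.49, 139.97], [-82, 262], [0, 151.66], [-163.58, 163.58]. Speed limits (degrees/s): [159.86, 159.86, 180, 180, 180, 180].

## Interface

Orientations are given as a 3x3 rotation matrix whose columns are the frame's x, y, z axes.
In Python, from rig import * gives the robot as it stands.
- The arm moves only by the tool send_rows, never from a script. Its argument "moves" is text: rows parted by semicolons, each of 5 numbers parted by spaces: the finger opening in mm, from 0 to 87, then the shift along the tool's x, y, z in mm, then the turn about the tool's y in degrees. In form: fingers dx dy dz yaw; .... A call has 1 to 20 rows; each row shifts and turns the commanded pose from where the row before left it, along the tool's axes as they then stand; what a row does not reach is not made up. A row lasts 1/12 s, in which the tool goes at most 41.7 mm and 7.16 degrees, less where a joint would pass 70% of its speed; a pose out of reach is approached as far as the arm can. A call is refused whole if a number of a shift passes 41.7 or a number of a turn 7.16, either way. A call with a gripper value outside its range is refused whole. The fingers move at their own pace and stop on an object; the grip force is fixed at half the most. Time passes only in rows, so rows that do not move let the fingers close. It gives the time, the measured TCP pose, the force and the opening at its end, in the units of the state.
- read_state(): the state, without advancing time (a new reading comes with each control period).
- capture(name): name is "scene" or "top" or "wrist"; returns a dict with "image" (384x512x3 uint8, blue, green, red), "z_map" (384x512 float32, m along the optical axis (not along the pixel's ray), 0 where there is no reading), "mtx" (3x3 intrinsics, pixels), "distortion" ([k1, k2, p1, p2, k3] as OpenCV has them; the pictures are not rectified), "origin" and "rotation" of the camera in the world; the wrist camera has in their place "tool_from_camera" (4x4, takes a point from camera to tool coordinates, whose origin is the TCP and whose axes are the tool frame's). Camera axes: x right, y up, looking along -z (the intrinsics and any distortion apply to the point x, -y, -z); pixel columns grow to the right and rows downward; lengths in m; the calibration is good to about 2 mm. A picture is of the moment at which its call begins: read the wrist's pose just before it.
- hand_in(): hands the job in, once; it reports no verdict.
Trained networks look in a picture, given as the dict that the camera call returned (one of the last four; its "shot" number tells which), for a name from the list of things; names that differ only in an ending like _2 or _b are one class to them, and where a whole thing is asked for, a point or a joint stands for the part that bears it (a point fixed in the world has none). Each returns a list of dicts, best first, with "p" (0 to 1); they miss things now and then, are a little off and sometimes report something else, mostly with a low value. They report only what shows in the picture. A call takes as long as a camera call. They do not tell look-alikes from the thing itself.
- search_frame(picture, name): "bbox" ([left, top, right, bottom] in pixels, round what is visible of it).
- masks_of(picture, name): "region" (384x512 bool, what is visible of it) and "bbox" ([left, top, right, bottom] in pixels, round what is visible of it).
- mark_of(picture, name): "pixel" ([row, column] in pixels: a listed point, or the origin of a listed thing).
The state is a dict: "time_s": time; "joint_positions": joint angles; "qvel": joint speeds; "tau": joint torques, N m; "position": TCP position; "tcp_rot": TCP orientation; "force": force on the tool from outside, world axes, zero at the start; "moment": the same for the moment, N m; "opening": opening from 0.0 (shut) to 1.0 (fully open).
Only numpy, scipy, OpenCV 4.12 (cv2) and the standard library are available. Lean on these libraries where they do the work, as an engineer would, in place of code of your own. Each camera call takes 0.05 s, during which the arm holds its last target. There are 200 camera calls.

## Task

Pick up the wooden pusher from its mat and with its head gently nudge the blade cassette along the fruit dicer's channel, under the guard, until it is fully home against the stop hidden inside; nudge slowly and stop as soon as you feel it, because a hard or continued push drives the stop off its setting. Never touch the cassette with the gripper or the arm (it is sharp), leave the other things on the counter where they are, and finally lay the pusher flat on its mat again.

Things in the scene. Friction and masses are not known exactly. Their poses are not given: they have to be found in the camera images.
- slicer: fruit dicer fixed on the counter: white base 340 x 124 x 12 mm, two rails, press head (to 250 mm) on two columns at x = 85 mm. Origin: centre of its underside; +x along the channel, the way the cassette goes in. Channel 84 mm wide, centred on y = 0, floor 12 mm and rail tops 42 mm above the counter; open on top from x = -170 to 0, roofed by a guard (48 to 54 mm high) from x = 0 to 170.
- cassette: blade cassette in the channel: grey frame 100 (x) x 80 (y) mm, 26 mm high, upright steel blades; rear end plate 80 mm wide, 30 mm high, its flat outer face at x = -50 mm. Origin: centre of its underside, on the channel floor; +x points into the dicer. About 0.25 kg, slides with 1 to 4 N of friction. It starts 30 to 110 mm short of the stop.
- stop (a joint): slide of the stop hidden under the guard (m): 0 = at its setting, grows as it is pushed deeper (dicer +x). Held by friction, it gives way at about 13 N. Where it is set along the channel differs every time and is unseen; when it is met, the cassette's rear face stands at dicer x = -60 to -15 mm.
- pin (a joint): light spring pin (under 0.3 N) standing 5 mm out of the hidden stop's face (m): 0 = out, nothing touching it; 0.005 = pressed flush, the cassette is against the stop.
- pusher: wooden pusher lying on the mat: straight handle 22 mm wide (y), 30 mm high, 208 mm long (x = -110 to 98 mm), with a head at its +x end 50 mm wide, 36 mm high, 12 mm thick, flat front face at x = 110 mm. Origin: centre of the underside; x towards the head, z up. 0.11 kg, balanced about 10 mm ahead of the origin. Grip the handle across its width near the origin.
- mat: flat black rubber mat fixed on the counter, 280 mm (x) x 110 mm (y), 6 mm thick, origin at the centre of its underside; the pusher lies along its x axis.
- squeeze: clear squeeze bottle, 56 mm across, 170 mm tall; bystander, leave alone. Origin: centre of its underside.
- cup: white cup, 84 mm across, 110 mm tall; bystander, leave alone. Origin: centre of its underside.
- lid: round jar lid with a knob, 92 mm across, 48 mm high; bystander, leave alone. Origin: centre of its underside.
- shaker: small glass shaker, 40 mm across, 75 mm tall; bystander, leave alone. Origin: centre of its underside.
- lime: half a lime, cut face down, 52 mm across, 28 mm high; bystander, leave alone. Origin: centre of its underside.
- spoon: spoon with a wooden handle lying on the counter, about 200 mm long; bystander, leave alone. Origin: the middle of its length.
- bowl: white ceramic bowl, 110 mm across, 45 mm high; bystander, leave alone. Origin: centre of its underside.
There are look-alikes about, which are no part of the job. What is shaped like the cassette but green or pink is not meant.

How it is judged:
By the outcome, as a careful person would: the job done as asked, in the order asked, and still so for the second after the job is handed in, with the robot touching nothing.
It also fails if it takes over 67 s, if anything falls off the work surface, if the arm or the gripper's body presses on something with over 40 N, if the wrist force passes 120 N, or if a joint passes its speed limit or range.

## Working session

There is one attempt and no reset: what is moved stays moved. The work goes in short steps, Python scripts to look and compute and a tool call to move; the robot and the scene stay as the last step left them, time stands still between calls to the robot, and variables do not carry over. Pictures are saved under pics/ and viewed, about 8 in all and at most 12, crops included, and the job is handed in when it is done.

Besides the shell and the picture viewer there is one more tool, called after ">>>" as name(argument=value, ...) on one line, values as JSON. send_rows: Moves the arm, as the interface text tells. Its arguments: {"type":"object","properties":{"moves":{"type":"string"}},"required":["moves"]}

```bash
mkdir -p pics; ls
cat > h.py <<'E'
from rig import *
import numpy as np, cv2
def world(c, px, z=None):
    """px Nx2 (col,row) -> world points; by z_map, or on plane z"""
    px=np.atleast_2d(np.asarray(px,float))
    n=cv2.undistortPoints(px[:,None],np.array(c["mtx"],float),np.array(c["distortion"],float))[:,0]
    d=np.c_[n[:,0],-n[:,1],-np.ones(len(n))]
    if "origin" in c: R,o=np.array(c["rotation"]),np.array(c["origin"])
    else: R,o=c["R"],c["o"]
    w=d@R.T
    if z is None:
        s=np.array([c["z_map"][int(round(r)),int(round(q))] for q,r in px])
    else: s=(z-o[2])/w[:,2]
    return o+w*s[:,None]
def wrist():
    s=read_state(); c=capture("wrist"); T=np.array(c["tool_from_camera"])
    R=np.array(s["tcp_rot"]); c["R"]=R@T[:3,:3]; c["o"]=R@T[:3,3]+np.array(s["position"]); return c
E
python3 - <<'E'
from h import *
s=read_state(); print(s)
for n in("scene","top"):
    c=capture(n); cv2.imwrite(f"pics/{n}.png",c["image"]); print(n,c["origin"],c["rotation"])
    for t in("slicer","cassette","pusher","mat"):
        for m in masks_of(c,t)[:3]:
            ys,xs=np.where(m["region"]&(c["z_map"]>0)); P=world(c,np.c_[xs,ys])
            print(t,round(m["p"],2),[int(v) for v in m["bbox"]],np.median(P,0).round(3),P.min(0).round(3),P.max(0).round(3))
E
```

```text
pics
{'time_s': 0.0, 'joint_positions': array([ 5.55481897e+01,  3.02802118e+01,  8.21566555e+01, -5.28883419e-04,
        6.76888306e+01, -1.02281403e+01]), 'qvel': array([ 0.13655611,  0.03430637,  0.02320249,  0.02887535,  0.03031382,
       -0.00680092]), 'tau': array([ 6.90317447e-04, -4.40048325e+01, -1.76591241e+01,  6.32379600e-02,
        5.82789362e-02, -1.62590886e-04]), 'position': array([0.25599852, 0.56936012, 0.22155678]), 'tcp_rot': array([[ 4.10295276e-01, -1.23404183e-03, -9.11951898e-01],
       [ 9.11950173e-01, -1.81387668e-03,  4.10296955e-01],
       [-2.16049188e-03, -9.99997593e-01,  3.81159630e-04]]), 'force': array([-0.61955339,  0.69513615,  0.10420196]), 'moment': array([ 0.00503718,  0.0174767 , -0.04399858]), 'opening': 1.0010498793976796}
scene [0.85471465 0.54933518 0.97692405] [[-0.891425   -0.38468715  0.23953551]
 [ 0.45304981 -0.76860306  0.45165829]
 [ 0.01036059  0.51114101  0.85943442]]
slicer 0.81 [240, 158, 337, 296] [0.602 0.226 0.055] [ 0.395 -0.054 -0.004] [0.67  0.311 0.276]
slicer 0.37 [207, 236, 227, 265] [0.743 0.154 0.068] [ 0.714  0.
[... 751 characters left out ...]
675  0.98655785]]
slicer 0.74 [166, 137, 301, 230] [0.569 0.164 0.054] [ 0.48  -0.051 -0.005] [0.717 0.319 0.28 ]
cassette 0.86 [234, 182, 282, 219] [0.56  0.047 0.037] [0.511 0.009 0.006] [0.605 0.117 0.05 ]
cassette 0.82 [188, 253, 225, 292] [0.364 0.197 0.026] [ 0.314  0.151 -0.006] [0.417 0.241 0.036]
cassette 0.78 [90, 165, 135, 207] [0.587 0.461 0.02 ] [ 0.529  0.397 -0.007] [0.646 0.531 0.035]
pusher 0.72 [164, 137, 301, 230] [0.57  0.172 0.055] [ 0.48  -0.049 -0.003] [0.735 0.319 0.28 ]
pusher 0.59 [361, 181, 384, 263] [ 0.513 -0.25   0.036] [ 0.394 -0.275  0.002] [ 0.614 -0.227  0.049]
mat 0.69 [352, 175, 397, 278] [ 0.493 -0.272  0.007] [ 0.361 -0.326 -0.005] [ 0.645 -0.199  0.042]
```

View pics/top.png

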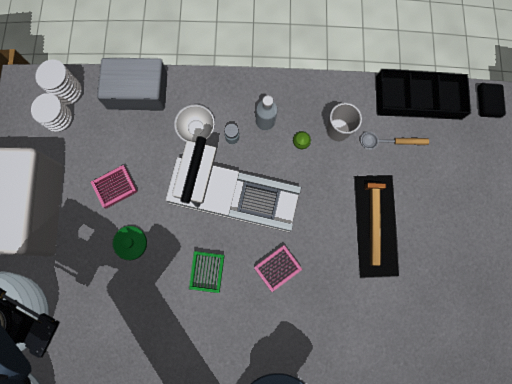

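View pics/scene.png

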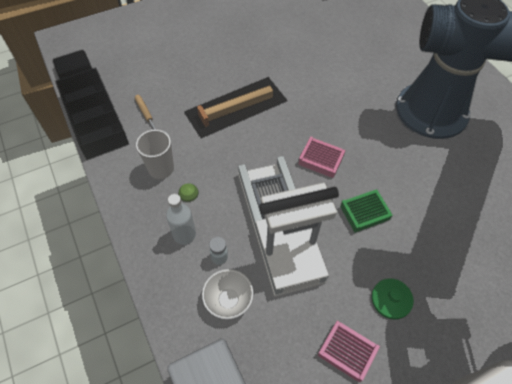

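Run:
```python
from h import *
for n in("top","scene"):
    c=capture(n); v,u=np.mgrid[0:384,0:512]; ok=c["z_map"]>0
    W=np.full((384,512,3),np.nan); W[ok]=world(c,np.c_[u[ok],v[ok]])
    im=c["image"].astype(int)
    # counter z check
    print(n,"counter z",np.nanmedian(W[...,2][(W[...,0]>.3)&(W[...,0]<.5)&(W[...,1]>-.15)&(W[...,1]<-.05)]))
    # orange wood
    b,g,r=im[...,0],im[...,1],im[...,2]
    wood=(r>b+50)&(r>g+15)&ok&(W[...,1]<-.18)&(W[...,1]>-.36)&(W[...,0]<.64)&(W[...,0]>.36)
    for nm,m in(("wood top",wood&(W[...,2]>.03)&(W[...,2]<.046)),
      ("mat",(W[...,2]<.05)&(np.maximum(r,g)<40)&(W[...,1]<-.15)&(W[...,1]>-.36)&(W[...,0]<.68)&(W[...,0]>.33)),
      ("slicer",(np.minimum(np.minimum(r,g),b)>120)&(W[...,2]>.006)&(W[...,2]<.062)&(W[...,0]>.43)&(W[...,0]<.69)&(W[...,1]>-.1)&(W[...,1]<.33))):
        k=cv2.morphologyEx(m.astype(np.uint8),cv2.MORPH_OPEN,np.ones((2,2)))
        nl,l,st,_=cv2.connectedComponentsWithStats(k); i=1+np.argmax(st[1:,4]); m=l==i
        P=W[m]; (cx,cy),(w,h),a=cv2.minAreaRect((P[:,:2]*1000).astype(np.float32))
        box=cv2.boxPoints(((cx,cy),(w,h),a)); 
        print(nm,m.sum(),"c",round(cx,1),round(cy,1),"wh",round(w,1),round(h,1),"a",round(a,2),"z",np.median(P[:,2]).round(4),box.round(0).tolist())
    if n=="top":
        for t in("squeeze","cup","lid","shaker","lime","bowl","spoon"):
            for m in mark_of(c,t)[:1]: print(t,round(m["p"],2),world(c,[m["pixel"][::-1]],0.0).round(3))
        print("cas",[ (round(m["p"],2),world(c,[m["pixel"][::-1]],0.012).round(3)) for m in mark_of(c,"cassette")[:2]])
        print("pus",[ (round(m["p"],2),world(c,[m["pixel"][::-1]],0.006).round(3)) for m in mark_of(c,"pusher")[:2]])
```

```text
top counter z 0.0011052442734200696
wood top 615 c 509.1 -243.2 wh 52.9 224.8 a 78.94 z nan [[394.0, -248.0], [614.0, -291.0], [625.0, -239.0], [404.0, -196.0]]
mat 2960 c 498.0 -265.1 wh 274.1 108.6 a 3.99 z nan [[357.0, -220.0], [365.0, -329.0], [638.0, -310.0], [631.0, -201.0]]
slicer 2772 c 565.9 82.5 wh 256.6 125.1 a 78.24 z nan [[478.0, -30.0], [601.0, -56.0], [653.0, 195.0], [531.0, 221.0]]
squeeze 0.69 [[0.788 0.049 0.   ]]
cup 0.76 [[ 0.769 -0.156  0.   ]]
lid 0.79 [[0.445 0.418 0.   ]]
shaker 0.72 [[0.737 0.143 0.   ]]
lime 0.77 [[ 0.737 -0.063  0.   ]]
bowl 0.56 [[0.763 0.243 0.   ]]
spoon 0.62 [[ 0.744 -0.321  0.   ]]
cas [(0.96, array([[0.382, 0.004, 0.012]])), (0.87, array([[0.359, 0.2  , 0.012]]))]
pus [(0.78, array([[ 0.504, -0.251,  0.006]]))]
scene counter z -0.0003256256605284613
wood top 425 c 509.6 -273.3 wh 221.1 70.7 a 7.73 z nan [[395.0, -253.0], [405.0, -323.0], [624.0, -293.0], [614.0, -223.0]]Traceback (most recent call last):
  File "<stdin>", line 15, in <module>
    return _wrapfunc(a, 'argmax', axis=axis, out=out, **kwds)
    return bound(*args, **kwds)
ValueError: attempt to get argmax of an empty sequence
```

>>> send_rows(moves="87 0 -5 0 7.16; 87 0 -5 0 7.16; 87 0 -5 0 7.16; 87 0 -5 0 7.16; 87 0 -5 0 7.16; 87 0 -5 0 7.16; 87 0 -5 0 7.16; 87 0 -5 0 7.16; 87 0 -5 0 7.16; 87 0 -5 0 7.16; 87 0 -5 0 7.16; 87 0 -5 0 7.16; 87 0 -5 0 7.16; 87 0 -5 0 7.16; 87 0 -5 0 7.16; 87 0 -5 0 7.16; 87 0 -5 0 7.16; 87 0 -5 0 7.16; 87 0 -5 0 7.16; 87 0 -5 0 7.16")

```text
time_s: 2.72
position: [0.2564, 0.5699, 0.3228]
tcp_rot: [[0.212, -0.0, 0.977], [-0.977, -0.0, 0.212], [0.0, -1.0, -0.0]]
force: [-0.0, 0.2, 0.2]
opening: 0.997
```

>>> send_rows(moves="87 0 0 0 4.4; 87 0 0 0 4.4; 87 0 0 0 0")

```text
time_s: 2.97
position: [0.2564, 0.5699, 0.3227]
tcp_rot: [[0.065, 0.0, 0.998], [-0.998, 0.0, 0.065], [-0.0, -1.0, 0.0]]
force: [-0.6, 0.5, -0.5]
opening: 0.996
```

>>> send_rows(moves="87 20 0 4 0; 87 36 0 8 0; 87 40 0 9 0; 87 40 0 9 0; 87 40 0 9 0; 87 40 0 9 0; 87 40 0 9 0; 87 40 0 9 0; 87 40 0 9 0; 87 40 0 9 0; 87 40 0 9 0; 87 40 0 9 0; 87 40 0 9 0; 87 40 0 9 0; 87 40 0 9 0; 87 40 0 9 0; 87 40 0 9 0; 87 40 0 9 0; 87 36 0 8 0; 87 20 0 5 0")

```text
time_s: 4.63
position: [0.4756, -0.1737, 0.3226]
tcp_rot: [[0.065, 0.001, 0.998], [-0.998, -0.002, 0.065], [0.002, -1.0, 0.001]]
force: [1.1, 0.7, 0.0]
opening: 0.996
```

>>> send_rows(moves="87 25 0 10 0; 87 15 0 5 0; 87 0 0 0 0")

```text
time_s: 4.88
position: [0.4935, -0.2118, 0.3223]
tcp_rot: [[0.065, 0.001, 0.998], [-0.998, -0.002, 0.065], [0.002, -1.0, 0.001]]
force: [0.7, 1.1, -0.4]
opening: 1.003
```

Run:
```python
from h import *
s=read_state(); print(s["position"],s["joint_positions"].round(1),s["force"])
c=wrist(); cv2.imwrite("pics/w1.png",c["image"]); np.savez("w1.npz",**{k:c[k] for k in("image","z_map","mtx","distortion","R","o")})
for t in("pusher","mat"):
  for m in masks_of(c,t)[:2]: print(t,round(m["p"],2),m["bbox"])
```

```text
[ 0.49347773 -0.21175755  0.32231451] [-35.1  17.2  87.2  -0.   75.4  51.2] [ 0.70999888  1.1227189  -0.379111  ]
pusher 0.68 [267.6, 75.4, 303.3, 213.1]
mat 0.92 [253.0, 62.9, 317.6, 226.4]
```

Run:
```python
import numpy as np
from h import world
import cv2
c=dict(np.load("w1.npz")); c["z_map"]=c["z_map"]
im=c["image"].astype(int); b,g,r=im[...,0],im[...,1],im[...,2]
v,u=np.mgrid[0:384,0:512]
W=world(c,np.c_[u.ravel(),v.ravel()]).reshape(384,512,3)
m=(r>b+40)&(r>g+10)&(u>255)&(u<315)&(v>60)&(v<230)
for nm,mm in(("wood",m),("top",m&(W[...,2]>.028)&(W[...,2]<.040)),("head",m&(W[...,2]>.039))):
    P=W[mm]; print(nm,mm.sum(),cv2.minAreaRect((P[:,:2]*1000).astype(np.float32)),np.median(P[:,2]))
mm=(np.maximum(r,g)<50)&(u>245)&(u<325)&(v>55)&(v<235)&(abs(W[...,2]-.006)<.006)
P=W[mm];print("mat",mm.sum(),cv2.minAreaRect((P[:,:2]*1000).astype(np.float32)),np.median(P[:,2]))
P=W[m&(W[...,2]>.028)]
x=P[:,0]; 
for lo in np.arange(.38,.63,.02):
    q=P[(x>=lo)&(x<lo+.02)]
    if len(q): print(round(lo,2),len(q),q[:,1].min().round(4),q[:,1].max().round(4),np.median(q[:,2]).round(4))
print(P[:,0].min(),P[:,0].max())
```

```text
wood 2244 ((500.0447692871094, -238.8740692138672), (76.00305938720703, 234.31748962402344), 85.5719985961914) 0.035675018896375116
top 1804 ((504.0506286621094, -256.0876159667969), (218.73512268066406, 39.91920471191406), 4.149204730987549) 0.03557534304527041
head 302 ((602.130615234375, -239.10406494140625), (27.301191329956055, 80.19468688964844), 21.00489044189453) 0.04176788066786172
mat 1280 ((536.0610961914062, -261.31695556640625), (208.1836700439453, 103.86062622070312), 3.7067275047302246) 0.005746225536099325
0.38 36 -0.2646 -0.2439 0.0355
0.4 144 -0.2645 -0.2426 0.0356
0.42 150 -0.265 -0.2427 0.0355
0.44 159 -0.2648 -0.2427 0.0355
0.46 161 -0.2649 -0.2428 0.0356
0.48 165 -0.2648 -0.2428 0.0356
0.5 177 -0.2648 -0.2428 0.0357
0.52 181 -0.2647 -0.2427 0.0355
0.54 189 -0.2648 -0.2429 0.0356
0.56 204 -0.265 -0.2066 0.0357
0.58 206 -0.2648 -0.2428 0.0355
0.6 327 -0.279 -0.2289 0.0416
0.3947495874760653 0.6138632857798134
```

View pics/w1.png

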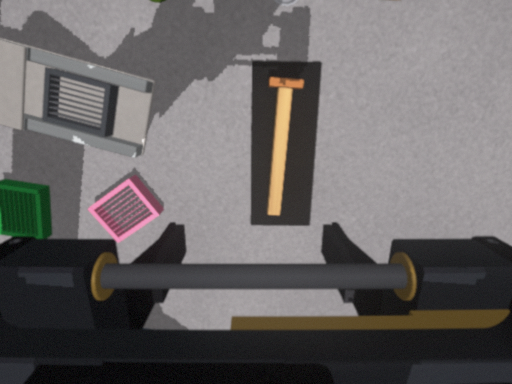

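>>> send_rows(moves="60 0 0 0 3.8; 60 21 20 5 0; 60 21 35 5.5 0; 60 0 40 0 0; 60 0 40 0 0; 60 0 40 0 0; 60 0 40 0 0; 60 0 30 0 0; 60 0 20 0 0; 60 0 15 0 0; 60 0 0 0 0; 60 0 0 0 0")

```text
time_s: 6.03
position: [0.5022, -0.2488, 0.0424]
tcp_rot: [[0.001, -0.001, 1.0], [-1.0, 0.001, 0.001], [-0.001, -1.0, -0.001]]
force: [-0.8, -0.3, 0.7]
opening: 0.689
```

Run:
```python
from h import *
s=read_state(); print(s["position"],s["tcp_rot"].round(4),s["force"],s["opening"])
```

```text
[ 0.50222938 -0.2487846   0.04243836] [[ 0.0013 -0.0015  1.    ]
 [-1.      0.0013  0.0013]
 [-0.0013 -1.     -0.0015]] [-0.79457583 -0.32948853  0.73229022] 0.6892954179476609
```

>>> send_rows(moves="60 5 0 2 0; 60 0 15 0 0; 60 0 13 0 0; 60 0 5 0 0; 60 0 0 0 0")

```text
time_s: 6.45
position: [0.5048, -0.2554, 0.0099]
tcp_rot: [[-0.0, 0.0, 1.0], [-1.0, -0.0, -0.0], [0.0, -1.0, 0.0]]
force: [0.1, 0.1, -0.6]
opening: 0.691
```

>>> send_rows(moves="22 0 0 0 0; 15 0 0 0 0; 15 0 0 0 0; 15 0 0 0 0; 15 0 0 0 0; 15 0 0 0 0; 15 0 0 0 0; 15 0 0 0 0; 15 0 0 0 0")

```text
time_s: 7.2
position: [0.5046, -0.2552, 0.0097]
tcp_rot: [[-0.0, 0.0, 1.0], [-1.0, 0.0, -0.0], [-0.0, -1.0, 0.0]]
force: [0.4, 1.2, 1.6]
opening: 0.248
```

>>> send_rows(moves="15 0 -5 0 0; 15 0 -10 0 0; 15 0 -20 0 0; 15 0 -25 0 0; 15 0 -25 0 0; 15 0 -20 0 0; 15 0 -10 0 0; 15 0 0 0 0; 15 0 0 0 0; 15 0 0 0 0")

```text
time_s: 8.03
position: [0.5038, -0.2546, 0.1236]
tcp_rot: [[-0.0, -0.002, 1.0], [-1.0, 0.001, -0.0], [-0.001, -1.0, -0.002]]
force: [0.7, -0.1, -2.0]
opening: 0.247
```

Run:
```python
from h import *
s=read_state(); print(s["position"],s["tcp_rot"].round(4),s["force"],s["moment"],s["opening"])
c=wrist(); cv2.imwrite("pics/w2.png",c["image"])
im=c["image"].astype(int); b,g,r=im[...,0],im[...,1],im[...,2]
v,u=np.mgrid[0:384,0:512]
W=world(c,np.c_[u.ravel(),v.ravel()]).reshape(384,512,3)
m=(r>b+40)&(r>g+10)&(W[...,2]>.06)&(v<235)
print(m.sum(),np.c_[W[m].min(0),W[m].max(0)])
P=W[m]
for lo in np.arange(.5,.64,.01):
    q=P[(P[:,0]>=lo)&(P[:,0]<lo+.01)]
    if len(q): print(round(lo,2),len(q),q[:,1].min().round(4),q[:,1].max().round(4),np.median(q[:,2]).round(4))
```

```text
[ 0.50381916 -0.25461164  0.12356914] [[-4.0e-04 -1.8e-03  1.0e+00]
 [-1.0e+00  1.4e-03 -4.0e-04]
 [-1.4e-03 -1.0e+00 -1.8e-03]] [ 0.6676418  -0.12946716 -1.9600196 ] [-0.02490859  0.15720419 -0.06490251] 0.24651126552753208
11152 [[ 0.51802661  0.6126334 ]
 [-0.27985331 -0.23021245]
 [ 0.12459553  0.28546889]]
0.51 79 -0.2657 -0.2447 0.1494
0.52 703 -0.2656 -0.2442 0.1495
0.53 757 -0.2659 -0.2444 0.1495
0.54 802 -0.2657 -0.2442 0.1496
0.55 860 -0.2659 -0.2443 0.1495
0.56 900 -0.2658 -0.2442 0.1495
0.57 979 -0.2659 -0.2442 0.1495
0.58 1094 -0.2658 -0.2441 0.1495
0.59 1070 -0.2659 -0.2441 0.1494
0.6 3144 -0.2799 -0.2302 0.1555
0.61 764 -0.2798 -0.2303 0.1554
```

>>> send_rows(moves="15 0 0 0 -7.1; 15 0 0 0 -7.1; 15 0 0 0 -7.1; 15 0 0 0 -7.1; 15 0 0 0 -7.1; 15 0 0 0 -7.1; 15 0 0 0 -7.1; 15 0 0 0 -7.1; 15 0 0 0 -7.1; 15 0 0 0 -7.1; 15 0 0 0 -7.1; 15 -2 0 15 0; 15 -2 0 25 0; 15 -2 0 25 0; 15 -2 0 15 0; 15 -1 0 10 0; 15 0 0 0 0; 15 0 0 0 0; 15 0 0 0 0")

```text
time_s: 9.67
position: [0.5147, -0.1659, 0.1244]
tcp_rot: [[0.978, 0.0, 0.207], [-0.207, -0.0, 0.978], [0.0, -1.0, -0.0]]
force: [0.4, -0.0, -1.8]
opening: 0.251
```

```bash
cat > fit.py <<'E'
from h import *
s=read_state(); print(s["position"],s["tcp_rot"].round(4).tolist(),s["force"],s["opening"])
c=wrist(); cv2.imwrite("pics/w3.png",c["image"])
v,u=np.mgrid[0:384,0:512]
W=world(c,np.c_[u.ravel(),v.ravel()]).reshape(384,512,3)
np.savez("w3.npz",W=W,im=c["image"])
o=np.array([.574,.123]); e=np.array([.204,.979]); n=np.array([-e[1],e[0]])
D=np.stack([(W[...,:2]-o)@e,(W[...,:2]-o)@n,W[...,2]],-1)*1000
z=D[...,2]
for nm,lo,hi in(("rail",39,45),):
  for sx in range(-165,-0,15):
    for sg in(-1,1):
      q=D[(z>lo)&(z<hi)&(D[...,0]>sx)&(D[...,0]<sx+15)&(D[...,1]*sg>30)&(D[...,1]*sg<75)]
      if len(q)>4: print(sx,sg,len(q),q[:,1].min().round(1),q[:,1].max().round(1))
q=D[(z>39)&(z<45)&(abs(D[...,1])>38)&(abs(D[...,1])<70)&(D[...,0]<-80)&(D[...,0]>-200)];print("rail start",np.percentile(q[:,0],[0,1,2]))
E
python3 fit.py
```

```text
[ 0.51468673 -0.16587959  0.12437479] [[0.9782, 0.0002, 0.2075], [-0.2075, -0.0005, 0.9782], [0.0003, -1.0, -0.0004]] [ 0.36233214 -0.0151428  -1.8239251 ] 0.25085275541970525
-165 -1 449 -57.6 -39.3
-165 1 460 44.2 62.6
-150 -1 410 -57.8 -39.3
-150 1 411 44.2 61.7
rail start [-163.70543866 -163.20048625 -163.00742475]
```

View pics/w3.png

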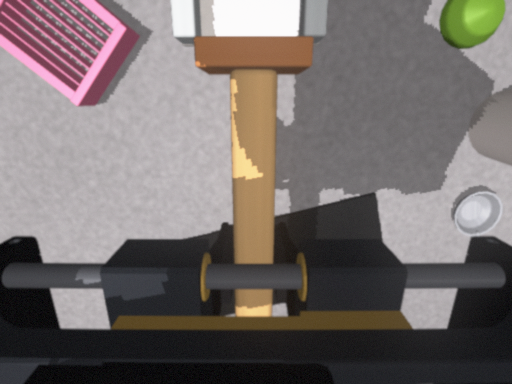

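Run:
```python
from h import *
c=dict(np.load("w1.npz")); v,u=np.mgrid[0:384,0:512]
W=world(c,np.c_[u.ravel(),v.ravel()]).reshape(384,512,3)
W3=np.load("w3.npz")["W"]
o=np.array([.574,.123]); e=np.array([.204,.979]);e/=np.linalg.norm(e); n=np.array([-e[1],e[0]])
o=o+.0065*e+.0023*n
for nm,X in(("w1",W),("w3",W3)):
  D=np.stack([(X[...,:2]-o)@e,(X[...,:2]-o)@n,X[...,2]],-1)*1000; z=D[...,2]
  for sg in(-1,1):
    xs,ys=[],[]
    for sx in range(-168,0,6):
      q=D[(z>39)&(z<46)&(D[...,0]>sx)&(D[...,0]<sx+6)&(D[...,1]*sg>38)&(D[...,1]*sg<75)]
      if len(q)>4: xs.append(sx+3); ys.append(q[:,1].mean())
    if len(xs)>2: print(nm,sg,len(xs),xs[0],xs[-1],np.polyfit(xs,ys,1),np.std(ys))
  q=D[(z>39)&(z<45)&(abs(D[...,1])>44)&(abs(D[...,1])<60)&(D[...,0]<-80)&(D[...,0]>-200)];print("rail start",np.percentile(q[:,0],[0,1,2]))
  if nm=="w1":
    for sx in range(-170,0,3):
      q=D[(D[...,0]>sx)&(D[...,0]<sx+3)&(abs(D[...,1])<36)]
      if len(q): print(sx,len(q),np.percentile(q[:,2],[10,50,90]).round(0),end=";")
```

```text
w1 -1 28 -165 -3 [-2.56955575e-03 -5.11456218e+01] 0.4003665770439504
w1 1 28 -165 -3 [6.81372858e-03 5.07727761e+01] 0.500237040385479
rail start [-169.75919595 -169.08087524 -168.27497752]
-170 185 [-1.  8. 12.];-167 85 [11. 12. 13.];-164 84 [11. 12. 13.];-161 81 [11. 12. 13.];-158 84 [11. 12. 13.];-155 86 [11. 12. 13.];-152 81 [11. 12. 13.];-149 84 [11. 12. 13.];-146 87 [11. 12. 13.];-143 80 [11. 12. 13.];-140 85 [11. 12. 13.];-137 87 [11. 12. 13.];-134 83 [11. 12. 13.];-131 84 [11. 12. 13.];-128 83 [11. 12. 13.];-125 82 [11. 12. 13.];-122 211 [11. 20. 38.];-119 386 [15. 32. 42.];-116 94 [41. 42. 43.];-113 63 [41. 42. 43.];-110 10 [36. 37. 38.];-107 28 [33. 36. 39.];-104 40 [27. 35. 38.];-101 50 [22. 34. 38.];-98 64 [13. 29. 37.];-95 100 [11. 22. 37.];-92 87 [12. 21. 38.];-89 89 [12. 22. 37.];-86 87 [12. 21. 37.];-83 99 [12. 21. 37.];-80 87 [12. 19. 37.];-77 85 [12. 21. 38.];-74 97 [12. 17. 36.];-71 87 [12. 19. 37.];-68 97 [12. 24. 37.];-65 91 [12. 18. 37.];-62 95 [11. 22. 37.];-59 88 [11. 14. 37.];-56 99 [12. 20. 37.];-53 95 [11. 19. 37.];-50 89 [12. 23. 37.];-47 95 [12. 18. 37.];-44 96 [11. 21. 37.];-41 92 [12. 21. 37.];-38 94 [11. 21. 38.];-35 92 [11. 20. 36.];-32 96 [11. 18. 37.];-29 254 [12. 26. 37.];-26 264 [20. 34. 38.];-23 96 [37. 38. 39.];-20 41 [37. 38. 39.];-5 2 [19. 36. 53.];-2 151 [12. 51. 54.];w3 -1 4 -165 -147 [-3.63294299e-03 -5.10206074e+01] 0.10577975776080993
w3 1 4 -165 -147 [-1.45072409e-02  4.83022393e+01] 0.12167784615641802
rail start [-170.15294048 -169.72062818 -169.54160145]
```

>>> send_rows(moves="15 -3 10 0 -0.3; 15 0 20 0 0; 15 0 25 0 0; 15 0 25 0 0; 15 0 15 0 0; 15 0 6 0 0; 15 0 3 0 0; 15 0 0 0 0; 15 0 0 0 0; 15 0 0 10 0; 15 0 0 15 0; 15 0 0 15 0; 15 0 0 10 0; 15 0 0 5 0; 15 0 0 3 0; 15 0 0 0 0; 15 0 0 0 0; 15 0 0 0 0")

```text
time_s: 11.22
position: [0.5234, -0.1084, 0.0206]
tcp_rot: [[0.979, 0.0, 0.202], [-0.202, -0.0, 0.979], [0.0, -1.0, -0.0]]
force: [-1.1, -0.6, -0.6]
opening: 0.25
```

```bash
cat > st.py <<'E'
from h import *
def st():
    s=read_state(); R=s["tcp_rot"]; e=np.array([.2023,.9793]); n=np.array([-e[1],e[0]])
    d=s["position"][:2]-[.5731,.1299]
    print("t",s["time_s"],"x",(d@e*1000).round(2),"y",(d@n*1000).round(2),"z",(s["position"][2]*1000).round(2),"F",s["force"].round(2),"Fe",(s["force"][:2]@e).round(2),"head",np.degrees(np.arctan2(R[1,2],R[0,2])).round(2),"op",round(s["opening"],3))
    return s
E
python3 - <<'E'
from st import *
st(); c=capture("scene"); cv2.imwrite("pics/s2.png",cv2.resize(c["image"][60:310,150:450],None,fx=2.4,fy=2.4))
st()
c=capture("top"); st()
E
```

```text
t 11.2167 x -243.45 y 0.5 z 20.64 F [-1.09 -0.64 -0.65] Fe -0.84 head 78.35 op 0.25
t 11.2667 x -243.5 y 0.58 z 20.58 F [ 0.82  0.01 -1.82] Fe 0.17 head 78.34 op 0.251
t 11.3167 x -243.51 y 0.67 z 20.53 F [ 0.09  0.18 -1.21] Fe 0.19 head 78.33 op 0.252
```

View pics/s2.png

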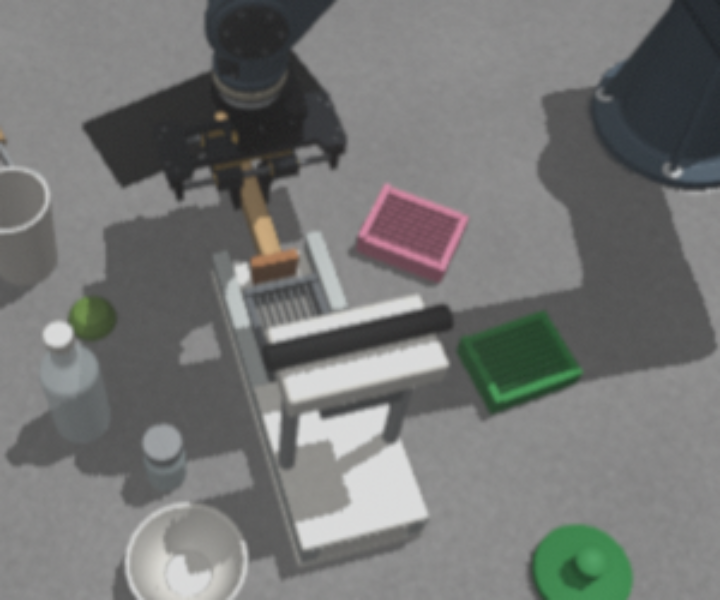

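>>> send_rows(moves="15 0 0 4 0; 15 0 0 3 0; 15 0 0 2 0; 15 0 0 1.5 0; 15 0 0 1.5 0; 15 0 0 1.5 0; 15 0 0 1.5 0; 15 0 0 1.5 0; 15 0 0 1.5 0; 15 0 0 2 0; 15 0 0 2 0; 15 0 0 2 0; 15 0 0 2 0; 15 0 0 2 0; 15 0 0 2 0; 15 0 0 2 0; 15 0 0 2 0; 15 0 0 2 0; 15 0 0 2 0; 15 0 0 2 0")

```text
time_s: 12.98
position: [0.5313, -0.0685, 0.0206]
tcp_rot: [[0.98, -0.0, 0.201], [-0.201, -0.0, 0.98], [-0.0, -1.0, -0.0]]
force: [-0.7, -1.5, -1.2]
opening: 0.253
```

Run:
```python
from st import *
for i in range(4): st(); capture("top")
st()
```

```text
t 12.9833 x -202.74 y 0.83 z 20.56 F [-0.75 -1.5  -1.22] Fe -1.62 head 78.38 op 0.253
t 13.0333 x -202.37 y 0.86 z 20.56 F [-1.15 -0.52 -1.72] Fe -0.74 head 78.38 op 0.254
t 13.0833 x -202.41 y 0.97 z 20.53 F [-0.3  -0.25 -0.5 ] Fe -0.3 head 78.38 op 0.251
t 13.1333 x -202.47 y 0.99 z 20.5 F [-0.71  0.13 -1.6 ] Fe -0.02 head 78.38 op 0.251
t 13.1833 x -202.56 y 0.98 z 20.52 F [ 0.74 -0.28 -0.85] Fe -0.12 head 78.37 op 0.251
```

>>> send_rows(moves="15 0 0 1.3 0; 15 0 0 1.3 0; 15 0 0 1.3 0; 15 0 0 1.3 0; 15 0 0 1.3 0; 15 0 0 1.3 0; 15 0 0 1.3 0; 15 0 0 1.3 0; 15 0 0 1.3 0; 15 0 0 1.3 0; 15 0 0 1.3 0; 15 0 0 1.3 0; 15 0 0 1.3 0; 15 0 0 1.3 0; 15 0 0 1.3 0; 15 0 0 1.3 0; 15 0 0 1.3 0; 15 0 0 1.3 0; 15 0 0 1.3 0; 15 0 0 1.3 0")

```text
time_s: 14.85
position: [0.5365, -0.0431, 0.0205]
tcp_rot: [[0.98, -0.0, 0.201], [-0.201, -0.0, 0.98], [-0.0, -1.0, -0.0]]
force: [-0.0, -2.6, -0.9]
opening: 0.253
```

Run:
```python
from st import *
st()
for n in("top","scene"):
    c=capture(n); st()
    cv2.imwrite(f"pics/{n}3.png",c["image"])
    for m in masks_of(c,"cassette"): print(n,round(m["p"],2),m["bbox"])
```

```text
t 14.85 x -176.82 y 0.88 z 20.53 F [-0.03 -2.57 -0.89] Fe -2.52 head 78.38 op 0.253
t 14.9 x -176.58 y 0.86 z 20.56 F [-0.7  -0.31 -1.8 ] Fe -0.44 head 78.38 op 0.249
top 0.7 [263.7, 277.8, 285.1, 290.1]
top 0.63 [92.7, 167.7, 134.6, 206.8]
t 15.0 x -176.6 y 0.94 z 20.53 F [-0.18 -0.07 -1.18] Fe -0.1 head 78.37 op 0.252
scene 0.71 [340.7, 193.1, 393.4, 232.4]
scene 0.7 [319.4, 317.9, 379.7, 382.2]
scene 0.57 [302.0, 135.3, 346.4, 174.6]
scene 0.49 [256.3, 192.9, 264.6, 218.5]
```

>>> send_rows(moves="15 0 0 0.5 0; 15 0 0 0.5 0; 15 0 0 0.5 0; 15 0 0 0.5 0; 15 0 0 0.5 0; 15 0 0 0.5 0; 15 0 0 0 0")

```text
time_s: 15.63
position: [0.5371, -0.0402, 0.0206]
tcp_rot: [[0.979, 0.0, 0.202], [-0.202, -0.0, 0.979], [0.0, -1.0, 0.0]]
force: [0.4, 0.1, -0.6]
opening: 0.246
```

>>> send_rows(moves="15 0 0 0.5 0; 15 0 0 0.5 0; 15 0 0 0.5 0; 15 0 0 0 0")

```text
time_s: 15.97
position: [0.5374, -0.0387, 0.0206]
tcp_rot: [[0.979, 0.0, 0.201], [-0.201, 0.0, 0.979], [0.0, -1.0, 0.0]]
force: [-0.6, -1.5, -1.5]
opening: 0.252
```

>>> send_rows(moves="15 0 0 0.5 0; 15 0 0 0.5 0; 15 0 0 0.5 0; 15 0 0 0 0")

```text
time_s: 16.3
position: [0.5377, -0.0372, 0.0205]
tcp_rot: [[0.979, 0.0, 0.202], [-0.202, 0.0, 0.979], [-0.0, -1.0, 0.0]]
force: [-0.5, -1.2, -0.8]
opening: 0.249
```

>>> send_rows(moves="15 0 0 0.5 0; 15 0 0 0.5 0; 15 0 0 0.5 0; 15 0 0 0 0")

```text
time_s: 16.63
position: [0.538, -0.0358, 0.0206]
tcp_rot: [[0.979, 0.0, 0.201], [-0.201, 0.0, 0.979], [0.0, -1.0, 0.0]]
force: [0.2, -1.5, -1.3]
opening: 0.25
```

>>> send_rows(moves="15 0 0 0.5 0; 15 0 0 0.5 0; 15 0 0 0.5 0; 15 0 0 0 0")

```text
time_s: 16.97
position: [0.5383, -0.0343, 0.0205]
tcp_rot: [[0.979, -0.0, 0.201], [-0.201, 0.0, 0.979], [-0.0, -1.0, 0.0]]
force: [0.4, -1.8, -0.3]
opening: 0.249
```

>>> send_rows(moves="15 0 0 0.5 0; 15 0 0 0.5 0; 15 0 0 0.5 0; 15 0 0 0 0")

```text
time_s: 17.3
position: [0.5386, -0.0328, 0.0205]
tcp_rot: [[0.979, -0.0, 0.202], [-0.202, 0.0, 0.979], [-0.0, -1.0, 0.0]]
force: [-1.2, -1.3, -0.7]
opening: 0.25
```

>>> send_rows(moves="15 0 0 0.5 0; 15 0 0 0.5 0; 15 0 0 0.5 0; 15 0 0 0 0")

```text
time_s: 17.63
position: [0.5389, -0.0313, 0.0205]
tcp_rot: [[0.979, -0.0, 0.201], [-0.201, 0.0, 0.979], [-0.0, -1.0, 0.0]]
force: [-0.1, -0.7, -1.9]
opening: 0.252
```

>>> send_rows(moves="15 0 0 0.5 0; 15 0 0 0.5 0; 15 0 0 0.5 0; 15 0 0 0 0")

```text
time_s: 17.97
position: [0.5392, -0.0299, 0.0206]
tcp_rot: [[0.979, 0.0, 0.201], [-0.201, 0.0, 0.979], [0.0, -1.0, 0.0]]
force: [-0.2, -1.2, -0.8]
opening: 0.25
```

>>> send_rows(moves="15 0 0 0.5 0; 15 0 0 0.5 0; 15 0 0 0.5 0; 15 0 0 0 0")

```text
time_s: 18.3
position: [0.5395, -0.0284, 0.0206]
tcp_rot: [[0.979, 0.0, 0.201], [-0.201, 0.0, 0.979], [0.0, -1.0, 0.0]]
force: [-0.5, -1.7, -0.4]
opening: 0.25
```

>>> send_rows(moves="15 0 0 0.5 0; 15 0 0 0.5 0; 15 0 0 0.5 0; 15 0 0 0 0")

```text
time_s: 18.63
position: [0.5398, -0.0269, 0.0206]
tcp_rot: [[0.979, 0.0, 0.201], [-0.201, 0.0, 0.979], [0.0, -1.0, 0.0]]
force: [-0.0, -0.6, -1.0]
opening: 0.251
```

>>> send_rows(moves="15 0 0 0.5 0; 15 0 0 0.5 0; 15 0 0 0.5 0; 15 0 0 0 0")

```text
time_s: 18.97
position: [0.5401, -0.0255, 0.0205]
tcp_rot: [[0.979, 0.0, 0.202], [-0.202, 0.0, 0.979], [-0.0, -1.0, 0.0]]
force: [0.0, -1.3, -0.3]
opening: 0.252
```

>>> send_rows(moves="15 0 0 0.5 0; 15 0 0 0.5 0; 15 0 0 0.5 0; 15 0 0 0 0")

```text
time_s: 19.3
position: [0.5404, -0.024, 0.0205]
tcp_rot: [[0.98, 0.0, 0.201], [-0.201, 0.0, 0.98], [0.0, -1.0, 0.0]]
force: [-0.7, -1.8, -1.1]
opening: 0.252
```

>>> send_rows(moves="15 0 0 0.5 0; 15 0 0 0.5 0; 15 0 0 0.5 0; 15 0 0 0 0")

```text
time_s: 19.63
position: [0.5407, -0.0225, 0.0205]
tcp_rot: [[0.979, -0.0, 0.201], [-0.201, 0.0, 0.979], [-0.0, -1.0, 0.0]]
force: [-0.1, -1.3, -0.5]
opening: 0.244
```

>>> send_rows(moves="15 0 0 0.5 0; 15 0 0 0.5 0; 15 0 0 0.5 0; 15 0 0 0 0")

```text
time_s: 19.97
position: [0.541, -0.0211, 0.0205]
tcp_rot: [[0.979, -0.0, 0.201], [-0.201, 0.0, 0.979], [-0.0, -1.0, 0.0]]
force: [-0.7, -1.3, -0.2]
opening: 0.247
```

>>> send_rows(moves="15 0 0 0.5 0; 15 0 0 0.5 0; 15 0 0 0.5 0; 15 0 0 0 0")

```text
time_s: 20.3
position: [0.5413, -0.0196, 0.0205]
tcp_rot: [[0.979, 0.0, 0.201], [-0.201, 0.0, 0.979], [-0.0, -1.0, 0.0]]
force: [-0.0, -1.6, -0.5]
opening: 0.252
```

>>> send_rows(moves="15 0 0 0.5 0; 15 0 0 0.5 0; 15 0 0 0.5 0; 15 0 0 0 0")

```text
time_s: 20.63
position: [0.5416, -0.0181, 0.0205]
tcp_rot: [[0.979, 0.0, 0.201], [-0.201, 0.0, 0.979], [-0.0, -1.0, 0.0]]
force: [-0.2, -1.2, -0.9]
opening: 0.251
```

>>> send_rows(moves="15 0 0 0.5 0; 15 0 0 0.5 0; 15 0 0 0.5 0; 15 0 0 0 0")

```text
time_s: 20.97
position: [0.542, -0.0167, 0.0205]
tcp_rot: [[0.979, 0.0, 0.202], [-0.202, 0.0, 0.979], [0.0, -1.0, 0.0]]
force: [-0.3, -1.5, 0.1]
opening: 0.246
```

>>> send_rows(moves="15 0 0 0.5 0; 15 0 0 0.5 0; 15 0 0 0.5 0; 15 0 0 0 0")

```text
time_s: 21.3
position: [0.5422, -0.0152, 0.0206]
tcp_rot: [[0.979, 0.0, 0.202], [-0.202, 0.0, 0.979], [0.0, -1.0, 0.0]]
force: [0.2, -1.4, -0.0]
opening: 0.252
```

>>> send_rows(moves="15 0 0 0.5 0; 15 0 0 0.5 0; 15 0 0 0.5 0; 15 0 0 0 0")

```text
time_s: 21.63
position: [0.5425, -0.0137, 0.0206]
tcp_rot: [[0.979, 0.0, 0.201], [-0.201, 0.0, 0.979], [0.0, -1.0, 0.0]]
force: [0.4, -1.5, -0.5]
opening: 0.25
```

>>> send_rows(moves="15 0 0 0.5 0; 15 0 0 0.5 0; 15 0 0 0.5 0; 15 0 0 0 0")

```text
time_s: 21.97
position: [0.5428, -0.0122, 0.0205]
tcp_rot: [[0.979, -0.0, 0.202], [-0.202, 0.0, 0.979], [-0.0, -1.0, 0.0]]
force: [-0.3, -1.5, -0.1]
opening: 0.251
```

>>> send_rows(moves="15 0 0 0.5 0; 15 0 0 0.5 0; 15 0 0 0.5 0; 15 0 0 0 0")

```text
time_s: 22.3
position: [0.5431, -0.0108, 0.0206]
tcp_rot: [[0.979, -0.0, 0.201], [-0.201, 0.0, 0.979], [-0.0, -1.0, 0.0]]
force: [-0.9, -1.2, -1.4]
opening: 0.249
```

>>> send_rows(moves="15 0 0 0.5 0; 15 0 0 0.5 0; 15 0 0 0.5 0; 15 0 0 0 0")

```text
time_s: 22.63
position: [0.5434, -0.0093, 0.0205]
tcp_rot: [[0.979, -0.0, 0.202], [-0.202, 0.0, 0.979], [-0.0, -1.0, 0.0]]
force: [0.3, -1.1, -1.2]
opening: 0.25
```

>>> send_rows(moves="15 0 0 0.5 0; 15 0 0 0.5 0; 15 0 0 0.5 0; 15 0 0 0 0")

```text
time_s: 22.97
position: [0.5437, -0.0079, 0.0205]
tcp_rot: [[0.979, -0.0, 0.202], [-0.202, 0.0, 0.979], [-0.0, -1.0, 0.0]]
force: [0.0, -0.6, -0.8]
opening: 0.25
```

>>> send_rows(moves="15 0 0 0.5 0; 15 0 0 0.5 0; 15 0 0 0.5 0; 15 0 0 0 0")

```text
time_s: 23.3
position: [0.5441, -0.0064, 0.0205]
tcp_rot: [[0.979, 0.0, 0.201], [-0.201, 0.0, 0.979], [0.0, -1.0, 0.0]]
force: [-0.4, -1.5, -1.7]
opening: 0.249
```

>>> send_rows(moves="15 0 0 0.5 0; 15 0 0 0.5 0; 15 0 0 0.5 0; 15 0 0 0 0")

```text
time_s: 23.63
position: [0.5444, -0.0049, 0.0206]
tcp_rot: [[0.979, 0.0, 0.201], [-0.201, 0.0, 0.979], [0.0, -1.0, 0.0]]
force: [-0.3, -2.1, -0.4]
opening: 0.254
```

>>> send_rows(moves="15 0 0 0.5 0; 15 0 0 0.5 0; 15 0 0 0.5 0; 15 0 0 0 0")

```text
time_s: 23.97
position: [0.5447, -0.0034, 0.0206]
tcp_rot: [[0.98, 0.0, 0.201], [-0.201, 0.0, 0.98], [0.0, -1.0, 0.0]]
force: [-0.5, -1.4, -0.6]
opening: 0.249
```

>>> send_rows(moves="15 0 0 0.5 0; 15 0 0 0.5 0; 15 0 0 0.5 0; 15 0 0 0 0")

```text
time_s: 24.3
position: [0.545, -0.002, 0.0206]
tcp_rot: [[0.979, 0.0, 0.202], [-0.202, 0.0, 0.979], [0.0, -1.0, 0.0]]
force: [0.2, -1.3, -0.2]
opening: 0.249
```

Run:
```python
from st import *
st(); c=wrist(); st(); cv2.imwrite("pics/w4.png",c["image"])
v,u=np.mgrid[0:384,0:512]
W=world(c,np.c_[u.ravel(),v.ravel()]).reshape(384,512,3)
e=np.array([.2023,.9793]); n=np.array([-e[1],e[0]]); d=W[...,:2]-[.5731,.1299]
X=d@e*1000; Y=d@n*1000; Z=W[...,2]*1000
im=c["image"].astype(int); wood=(im[...,2]>im[...,0]+40)&(Z>35)
print("head",wood.sum(),X[wood].max(),Y[wood&(X>-60)].min(),Y[wood&(X>-60)].max(),np.median(Z[wood&(X>X[wood].max()-8)]))
for x in range(-46,12,2):
    q=(X>x)&(X<x+2)&(abs(Y)<38)
    if q.sum(): print(x,q.sum(),np.percentile(Z[q],[10,50,90]).round(0),wood[q].mean().round(2),end="; ")
```

```text
t 24.3 x -134.85 y 0.87 z 20.56 F [ 0.21 -1.29 -0.2 ] Fe -1.22 head 78.37 op 0.249
t 24.35 x -134.83 y 0.87 z 20.55 F [-0.86 -1.07 -1.51] Fe -1.22 head 78.38 op 0.251
head 17518 -25.76902387588264 -26.48653242550678 29.004377371966036 52.76934258818583
-46 502 [11. 13. 47.] 0.46; -44 546 [11. 12. 47.] 0.37; -42 563 [11. 12. 47.] 0.39; -40 842 [11. 38. 50.] 0.44; -38 1026 [12. 52. 53.] 0.69; -36 719 [12. 53. 54.] 0.83; -34 676 [13. 53. 54.] 0.88; -32 691 [13. 53. 54.] 0.89; -30 714 [13. 53. 54.] 0.89; -28 982 [17. 51. 53.] 0.53; -26 310 [41. 42. 43.] 0.01; -24 824 [41. 42. 43.] 0.0; -22 849 [41. 42. 43.] 0.0; -20 646 [41. 42. 43.] 0.0; -18 141 [35. 38. 39.] 0.0; -16 305 [31. 36. 38.] 0.0; -14 388 [24. 35. 38.] 0.0; -12 611 [12. 30. 38.] 0.0; -10 716 [11. 19. 37.] 0.0; -8 502 [11. 12. 29.] 0.0; -6 436 [11. 12. 21.] 0.0; -4 371 [11. 12. 14.] 0.0; -2 214 [11. 12. 13.] 0.0;
```

View pics/w4.png

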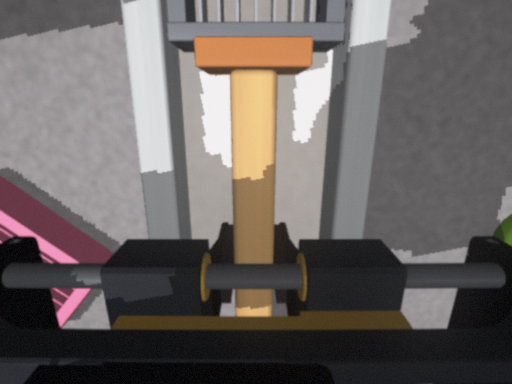

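>>> send_rows(moves="15 0 0 0.5 0; 15 0 0 0.5 0; 15 0 0 0.5 0; 15 0 0 0 0")

```text
time_s: 24.68
position: [0.545, -0.0015, 0.0206]
tcp_rot: [[0.98, -0.001, 0.201], [-0.201, -0.001, 0.98], [-0.0, -1.0, -0.001]]
force: [-1.2, -5.5, -0.1]
opening: 0.251
```

Run:
```python
from st import *
for i in range(4): st(); capture("top")
```

```text
t 24.6833 x -134.33 y 0.9 z 20.58 F [-1.24 -5.52 -0.13] Fe -5.65 head 78.41 op 0.251
t 24.7333 x -134.32 y 0.91 z 20.58 F [-1.65 -5.77 -0.88] Fe -5.98 head 78.41 op 0.246
t 24.7833 x -134.34 y 0.92 z 20.57 F [-1.28 -5.41 -0.8 ] Fe -5.55 head 78.4 op 0.248
t 24.8333 x -134.33 y 0.92 z 20.58 F [-1.17 -5.25 -1.2 ] Fe -5.38 head 78.4 op 0.253
```

>>> send_rows(moves="15 0 0 -2 0; 15 0 0 -5 0; 15 0 0 -10 0; 15 0 0 -15 0; 15 0 0 -15 0; 15 0 0 -10 0; 15 0 -5 -5 0; 15 0 -15 0 0; 15 0 -25 0 0; 15 0 -25 0 0; 15 0 -20 -5 0; 15 0 -10 -15 0; 15 0 -4 -25 0; 15 0 0 -25 0; 15 0 0 -20 0; 15 0 0 -10 0; 15 0 0 -5 0; 15 0 0 0 0; 15 0 0 0 0")

```text
time_s: 26.47
position: [0.5113, -0.1634, 0.1244]
tcp_rot: [[0.979, -0.001, 0.202], [-0.202, 0.001, 0.979], [-0.001, -1.0, 0.001]]
force: [-0.5, 0.6, -1.4]
opening: 0.254
```

>>> send_rows(moves="15 0 0 0 7.1; 15 0 0 0 7.1; 15 0 0 0 7.1; 15 0 0 0 7.1; 15 0 0 0 7.1; 15 0 0 0 7.1; 15 0 0 0 7.1; 15 0 0 0 7.1; 15 0 0 0 7.1; 15 0 0 0 7.1; 15 0 0 0 7.1; 15 0 0 0 0.3; 15 0 0 0 0")

```text
time_s: 27.55
position: [0.5116, -0.163, 0.1244]
tcp_rot: [[0.004, -0.001, 1.0], [-1.0, 0.001, 0.004], [-0.001, -1.0, -0.001]]
force: [0.1, 0.1, -0.2]
opening: 0.247
```

Run:
```python
from st import *
s=st(); print(s["position"],s["tcp_rot"].round(4).tolist())
c=capture("top"); v,u=np.mgrid[0:384,0:512]; ok=c["z_map"]>0
W=np.full((384,512,3),np.nan); W[ok]=world(c,np.c_[u[ok],v[ok]])
e=np.array([.2023,.9793]); n=np.array([-e[1],e[0]]); d=W[...,:2]-[.5731,.1299]
X=d@e*1000; Y=d@n*1000; Z=W[...,2]*1000
for x in range(-60,6,3):
    q=(X>x)&(X<x+3)&(abs(Y)<30)
    if q.sum(): print(x,q.sum(),np.percentile(Z[q],[10,50,90]).round(0),end="; ")
```

```text
t 27.55 x -299.24 y 1.02 z 124.41 F [ 0.13  0.15 -0.22] Fe 0.17 head 0.22 op 0.247
[ 0.51156191 -0.16295049  0.12440821] [[0.0039, -0.0006, 1.0], [-1.0, 0.0006, 0.0039], [-0.0006, -1.0, -0.0006]]
-60 25 [10. 12. 16.]; -57 23 [11. 14. 17.]; -54 23 [10. 13. 16.]; -51 23 [10. 14. 17.]; -48 24 [ 9. 13. 17.]; -45 24 [10. 13. 16.]; -42 24 [11. 13. 16.]; -39 24 [10. 13. 16.]; -36 25 [11. 14. 17.]; -33 24 [10. 13. 15.]; -30 23 [11. 12. 16.]; -27 34 [10. 34. 46.]; -24 25 [39. 43. 46.]; -21 27 [41. 43. 46.]; -18 12 [14. 21. 28.]; -15 25 [12. 17. 35.]; -12 24 [12. 22. 36.]; -9 23 [12. 15. 35.]; -6 24 [12. 16. 28.]; -3 25 [12. 23. 34.]; 0 40 [14. 53. 57.]; 3 27 [53. 55. 58.];
```

>>> send_rows(moves="15 10 0 -1 0.2; 15 20 0 -2 0; 15 25 0 -2 0; 15 20 0 -2 0; 15 12 0 -1 0; 15 5 0 0 0; 15 0 10 0 0; 15 0 20 0 0; 15 0 25 0 0; 15 0 20 0 0; 15 0 15 0 0; 15 0 5 0 0; 15 0 0 0 0; 15 0 0 0 0")

```text
time_s: 28.77
position: [0.5033, -0.2554, 0.0294]
tcp_rot: [[-0.003, -0.0, 1.0], [-1.0, 0.001, -0.003], [-0.001, -1.0, -0.0]]
force: [-0.4, -0.1, -1.4]
opening: 0.256
```

Position matches the pick; 19.5 mm left to descend, slowly.

>>> send_rows(moves="15 0 7 0 0; 15 0 6 0 0; 15 0 3 0 0; 15 0 2 0 0; 15 0 1 0 0; 15 0 0.5 0 0; 15 0 0 0 0; 15 0 0 0 0")

```text
time_s: 29.43
position: [0.5034, -0.2563, 0.0102]
tcp_rot: [[-0.004, 0.0, 1.0], [-1.0, -0.0, -0.004], [0.0, -1.0, 0.0]]
force: [-0.1, 0.8, -1.6]
opening: 0.25
```

>>> send_rows(moves="15 0 0.3 0 0; 15 0 0 0 0; 26 0 0 0 0; 32 0 0 0 0; 40 0 0 0 0; 50 0 0 0 0; 50 0 0 0 0; 50 0 0 0 0; 50 0 0 0 0; 50 0 -5 0 0; 50 0 -15 0 0; 50 0 -30 0 0; 50 0 -35 0 0; 50 0 -35 0 0; 50 0 -35 0 0; 50 0 -25 0 0; 50 0 -10 0 0; 50 0 0 0 0; 50 0 0 0 0")

```text
time_s: 31.02
position: [0.5028, -0.2559, 0.1995]
tcp_rot: [[-0.004, -0.0, 1.0], [-1.0, 0.0, -0.004], [-0.0, -1.0, -0.0]]
force: [-1.1, -0.0, -0.1]
opening: 0.575
```

Run:
```python
from st import *
s=st(); c=wrist(); cv2.imwrite("pics/w5.png",c["image"])
im=c["image"].astype(int); b,g,r=im[...,0],im[...,1],im[...,2]
v,u=np.mgrid[0:384,0:512]
W=world(c,np.c_[u.ravel(),v.ravel()]).reshape(384,512,3)
P=W[(r>b+40)&(r>g+10)&(W[...,2]>.03)&(W[...,2]<.05)&(W[...,1]<-.2)&(W[...,1]>-.32)&(v<235)]
for lo in np.arange(.4,.62,.03):
    q=P[(P[:,0]>=lo)&(P[:,0]<lo+.03)]
    if len(q): print(round(lo,2),len(q),q[:,1].min().round(4),q[:,1].max().round(4),np.median(q[:,2]).round(4))
print(P[:,0].min(),P[:,0].max())
```

```text
t 31.0167 x -391.98 y -9.22 z 199.47 F [-1.12 -0.03 -0.12] Fe -0.25 head -0.22 op 0.575
0.4 69 -0.2669 -0.2465 0.0357
0.43 377 -0.2669 -0.2455 0.0358
0.46 420 -0.2667 -0.2456 0.0357
0.49 449 -0.2677 -0.246 0.0357
0.52 490 -0.2676 -0.2464 0.0357
0.55 534 -0.2674 -0.2459 0.0356
0.58 839 -0.2818 -0.2326 0.0407
0.61 94 -0.2816 -0.2329 0.0417
0.42382434144471615 0.611737446312028
```

View pics/w5.png

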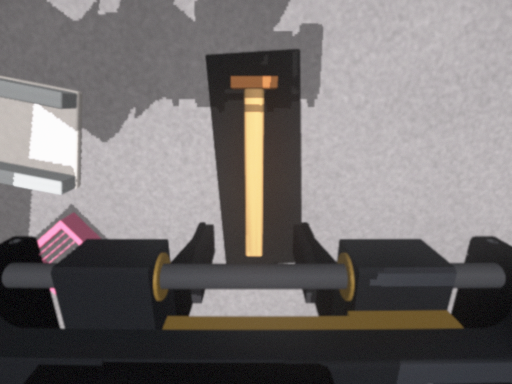

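```bash
python3 -c "
from rig import *
print(hand_in())"
```

```text
the job is handed in; nothing more can be done
None
```

I slid the cassette home against the hidden stop with the pusher, laid the pusher back on its mat, and handed the job in at about 31 s. No verdict came back.

- **Push:** I covered the final stretch in 1.5 mm nudges. Sliding friction read about 1–2 N. On the last nudge the tool moved only 0.5 mm and the force settled at a steady 5.6 N, well under the 13 N at which the stop gives way. I stopped there and backed straight out.
- **Cassette:** After I backed off, the top camera showed its rear face at about dicer x = -26 mm, inside the expected -60 to -15 mm range. The stop and pin can't be seen, so "fully home" rests on that force and position jump alone.
- **Pusher:** The last wrist view shows it lying flat on the mat. Its top is level at 35.7 mm, and it is about 3 mm from where it started. The gripper is clear above it.
- **Bystanders:** I didn't measure the bystanders again at the end. The carry path kept clear of them, and I saw no unexpected forces.

One disagreement: the first top-view fit of the dicer was about 7 mm off along the channel. I corrected it from the wrist view before entering the channel.

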